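# Flip the sample flag to green

### The job

The sample in the amber jar has been run: flip the orange flag on that jar's stand right over its pivot, so that it lies flat on the far side (away from the robot) with its green face up. Push it over gently with the fingertips, without gripping it, and leave the jars, the other two flags and the other things on the bench where they are.

Things in the scene. Friction and masses are not known exactly. Their poses are not given: they have to be found in the camera images.
- stand_amber: Fixed stand of the brown amber-glass jar: base plate 90 (x) by 150 (y) by 10 mm, origin under its centre, x across the pivot to the far side (away from the robot within 0.35 rad), y along the pivot, z up. Uprights 24 by 8 mm, 132 tall, at x 0, y -71 and +5 mm; between them a cross-bar 34 (x) mm wide under the pivot, z 107 to 113; else free under the flag. Jar at x 0, y +45 mm.
- pivot_amber (a point): Point on the level pivot axis of the brown amber-glass jar's flag, at the middle of the flag's width, 120 mm above the table (0, -33, 120 mm in the stand's frame). Axes as the stand's.
- edge_amber (a point): Centre of the white round bar (12 mm diameter, 70 mm long, parallel to the pivot) along the free edge of the brown amber-glass jar's flag, 78 mm from the pivot axis.
- flag_amber (a joint): Angle of the brown amber-glass jar's flag, rad: 0 = level on the near (-x) side, orange up; 1.57 = upright; 3.14 = level on the far side, green up; cushioned stops there. Plate 60 mm wide, 4 thick, 50 g, from pivot to edge bar. Friction hinge (0.05 N m): stays at any angle; about 1 N across the edge moves it (toward the pivot it jams). THE FLAG TO FLIP; starts between 0 and 0.3.
- jar_amber: Loose brown amber-glass sample jar, lid of the same colour, 40 mm diameter, 55 mm tall, about 90 g, standing upright on stand_amber; origin at the centre of its underside.
- stand_blue: Fixed stand of the blue jar: base plate 90 (x) by 150 (y) by 10 mm, origin under its centre, x across the pivot to the far side (away from the robot within 0.35 rad), y along the pivot, z up. Uprights 24 by 8 mm, 132 tall, at x 0, y -71 and +5 mm; between them a cross-bar 34 (x) mm wide under the pivot, z 107 to 113; else free under the flag. Jar at x 0, y +45 mm.
- pivot_blue (a point): Point on the level pivot axis of the blue jar's flag, at the middle of the flag's width, 120 mm above the table (0, -33, 120 mm in the stand's frame). Axes as the stand's.
- edge_blue (a point): Centre of the white round bar (12 mm diameter, 70 mm long, parallel to the pivot) along the free edge of the blue jar's flag, 78 mm from the pivot axis.
- flag_blue (a joint): Angle of the blue jar's flag, rad: 0 = level on the near (-x) side, orange up; 1.57 = upright; 3.14 = level on the far side, green up; cushioned stops there. Plate 60 mm wide, 4 thick, 50 g, from pivot to edge bar. Friction hinge (0.05 N m): stays at any angle; about 1 N across the edge moves it (toward the pivot it jams). Starts between 0 and 0.3; leave alone.
- jar_blue: Loose blue sample jar, lid of the same colour, 40 mm diameter, 55 mm tall, about 90 g, standing upright on stand_blue; origin at the centre of its underside.
- stand_white: Fixed stand of the white jar: base plate 90 (x) by 150 (y) by 10 mm, origin under its centre, x across the pivot to the far side (away from the robot within 0.35 rad), y along the pivot, z up. Uprights 24 by 8 mm, 132 tall, at x 0, y -71 and +5 mm; between them a cross-bar 34 (x) mm wide under the pivot, z 107 to 113; else free under the flag. Jar at x 0, y +45 mm.
- pivot_white (a point): Point on the level pivot axis of the white jar's flag, at the middle of the flag's width, 120 mm above the table (0, -33, 120 mm in the stand's frame). Axes as the stand's.
- edge_white (a point): Centre of the white round bar (12 mm diameter, 70 mm long, parallel to the pivot) along the free edge of the white jar's flag, 78 mm from the pivot axis.
- flag_white (a joint): Angle of the white jar's flag, rad: 0 = level on the near (-x) side, orange up; 1.57 = upright; 3.14 = level on the far side, green up; cushioned stops there. Plate 60 mm wide, 4 thick, 50 g, from pivot to edge bar. Friction hinge (0.05 N m): stays at any angle; about 1 N across the edge moves it (toward the pivot it jams). Starts between 2.84 and 3.14; leave alone.
- jar_white: Loose white sample jar, lid of the same colour, 40 mm diameter, 55 mm tall, about 90 g, standing upright on stand_white; origin at the centre of its underside.
- beaker: Loose clear beaker, 68 mm diameter, 85 mm tall, beyond the stands; origin under its centre.
- tip_box: Loose green box, 85 by 120 by 55 mm, left of the stands; origin under its centre.
- marker: Loose black marker pen, 14 mm diameter, 134 mm long, lying right of the stands; origin under its centre.
Mind the look-alikes: they are no part of the job. What is shaped like the stand_amber but purple or red is not meant.

How it is judged:
By the outcome, as a careful person would: the job done as asked, in the order asked, and still so for the second after the job is handed in, with the robot touching nothing.
It also fails if it takes over 48 s, if anything falls off the work surface, if the arm or the gripper's body presses on something with over 40 N, if the wrist force passes 120 N, or if a joint passes its speed limit or range.

### The arm

A 6-joint arm with a two-finger parallel gripper is mounted at the origin on the work surface. World frame = base frame: x ahead of the robot, y to its left, z up, the work surface at z = 0. Lengths are in mm, angles in rad, forces in N, time in s.
With the tool pointing down it reaches from about 275 to 1000 mm from the base axis. Payload 8.4 kg.
Tool frame: the origin (TCP) lies at the very end of the fingers, on their centre line; the grasp point (between the pads) lies 19 mm behind it; x points along the fingers, y is the direction in which the jaws open and shut, and the axes are right-handed (so a half turn about x gives the same grasp; the last joint's range is limited). The gripper opens to 85 mm and grips with 20 to 120 N. Pads are 22 mm wide; open, the fingers measure 114 mm over their backs; the gripper's body (76 mm by 85 mm) begins 54 mm behind the grasp point. The pads swing forward as they close: fully open they stand 13 mm farther back than shut.
Start: joints at [1.282, 0.353, 1.633, -0, 1.155, -0.002], TCP at [176.801, 599.474, 196.981] pointing down, gripper open.
Joint ranges: [-2.63, 2.63], [-0.92, 2.1], [0.06, 2.66], [-1.3, 4.44], [0, 2.69], [-3.02, 3.02]. Speed limits (rad/s): [2.22, 2.22, 2.79, 3.14, 3.14, 3.14].

### API

Orientations are given as [roll, pitch, yaw] about the fixed x, y, z axes, in that order (R = Rz(yaw) Ry(pitch) Rx(roll)).
In Python, from rig import r, grab_frame, camera_params, sign_off gives the robot as it stands.
- The arm moves only by the tool drive_tool, never from a script. Its argument "rows" is one flat list of numbers, 7 for each row, row after row: the shift along the tool's x, y, z in mm, then the turn, a rotation vector about the tool's x, y, z in degrees, then the opening in per cent of the stroke, from 0 (shut) to 100 (fully open). In form: [x, y, z, rx, ry, rz, fingers, x, y, z, rx, ry, rz, fingers, ...]. A call has 1 to 10 rows; each row is the pose to reach, as a shift and turn from the pose measured when the call began, along the tool's axes at that moment; what a row does not reach only later rows make up. A row lasts 1/8 s, in which the tool goes at most 62.5 mm and 10.7 degrees, less where a joint would pass 70% of its speed; a pose out of reach is approached as far as the arm can. A call with a gripper value outside its range is refused whole. The fingers move at their own pace and stop on an object; "newtons" is the grip in N (left out, the last holds). Time passes only in rows, so rows that repeat a pose let the fingers close. It gives the time, the measured TCP pose, the force and the opening at its end, in the units of the state.
- r.sense(): the state, without advancing time (a new reading comes with each control period).
- grab_frame(name): name is "scene" or "top"; returns the picture (384x512x3 uint8, red, green, blue); there is no depth.
- camera_params(name): a dict with "vertical_fov" (degrees; the focal length in pixels is half the picture's height over the tangent of half this angle, whatever the lens; pixels are square), "cx", "cy" (the principal point, pixels), "pose" (4x4, takes a point from camera to world coordinates). Camera axes: x right, y down, z forward; pixel columns grow to the right and rows downward; lengths in mm; the calibration is good to about 2 mm. A picture is of the moment at which its call begins. camera_params takes no time and is no camera call.
- sign_off(): hands the job in, once; it reports no verdict.
The state is a dict: "clock": time; "qpos": joint angles; "qvel": joint speeds; "joint_efforts": joint torques, N m; "eef_pos": TCP position; "tcp_rot": TCP orientation; "contact_force": force on the tool from outside, world axes, zero at the start; "wrist_torque": the same for the moment, N m; "opening": opening from 0.0 (shut) to 1.0 (fully open).
Only numpy, scipy, OpenCV 4.12 (cv2) and the standard library are available. Lean on these libraries where they do the work, as an engineer would, in place of code of your own. Each camera call takes 0.05 s, during which the arm holds its last target.

## Working session

There is one attempt and no reset: what is moved stays moved. The work goes in short steps, Python scripts to look and compute and a tool call to move; the robot and the scene stay as the last step left them, time stands still between calls to the robot, and variables do not carry over. Pictures are saved under pics/ and viewed, and the job is handed in when it is done.

Besides the shell and the picture viewer there is one more tool, called after "Request:" by a JSON object that holds its "fn" and its "kwargs", one argument or row to a line. drive_tool: Moves the arm, as the interface text tells. Its arguments: {"type":"object","properties":{"rows":{"type":"array","items":{"type":"number"}},"newtons":{"type":"number"}},"required":["rows"]}

```bash
mkdir -p pics; ls; python3 - <<'E'
from rig import r,grab_frame,camera_params
import cv2,numpy as np
for n in("scene","top"):
    im=grab_frame(n); cv2.imwrite(f"pics/{n}0.png",im[:,:,::-1]); p=camera_params(n); print(n,p["vertical_fov"],p["cx"],p["cy"],p.get("lens"),p.keys()); print(np.round(p["pose"],3))
s=r.sense();print(s)
E
```

```text
pics
scene 47.90073997491639 254.1959406114527 183.48832294905407 None dict_keys(['vertical_fov', 'cx', 'cy', 'pose'])
[[-2.500000e-02  6.270000e-01 -7.780000e-01  1.474808e+03]
 [ 1.000000e+00  2.000000e-03 -3.000000e-02  4.345300e+01]
 [-1.800000e-02 -7.790000e-01 -6.270000e-01  8.562280e+02]
 [ 0.000000e+00  0.000000e+00  0.000000e+00  1.000000e+00]]
top 42.07288868869222 249.55386551897644 193.98294751268418 None dict_keys(['vertical_fov', 'cx', 'cy', 'pose'])
[[ 1.500000e-02 -9.910000e-01  1.350000e-01  3.219810e+02]
 [-1.000000e+00 -1.400000e-02  5.000000e-03  2.875600e+01]
 [-3.000000e-03 -1.350000e-01 -9.910000e-01  1.571653e+03]
 [ 0.000000e+00  0.000000e+00  0.000000e+00  1.000000e+00]]
{'clock': 0.1, 'qpos': array([ 1.28159279e+00,  3.53617428e-01,  1.63408029e+00,  4.88122316e-05,
        1.15521258e+00, -2.38442490e-03]), 'qvel': array([-0.00038082, -0.00047296, -0.00046487,  0.00191489,  0.00047673,
        0.00122364]), 'joint_efforts': array([ 7.02442503e-04, -6.06352186e+01, -3.42821789e+01,  1.53764649e-04,
        3.85260122e-03,  2.21596633e-05]), 'eef_pos': array([176.64851507, 599.00421465, 196.30393644]), 'tcp_rot': array([-1.60703991,  1.56947793, -1.89387876]), 'contact_force': array([-0.98048592,  0.8168575 ,  0.01621021]), 'wrist_torque': array([0.00893899, 0.02528435, 0.03080407]), 'opening': 1.000200418010619}
```

View pics/scene0.png

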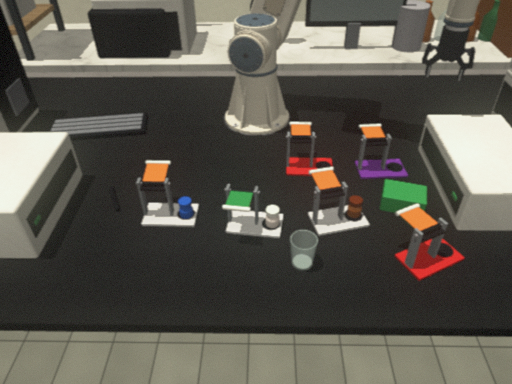

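View pics/top0.png

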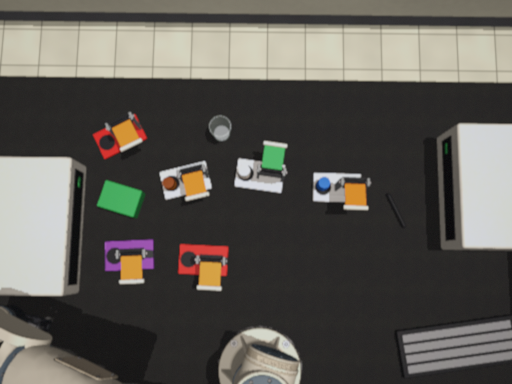

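The flag-stands visible in the top picture are two red (120,136 and 204,262), one purple (130,258), and three white-based ones: brown jar (170,183), white jar (245,173) and blue jar (323,185). The white-based one with the brown jar fits. I'll check it in an enlarged crop.

```bash
python3 - <<'E'
import cv2,numpy as np
a=cv2.imread("pics/top0.png")[155:210,150:225]; b=cv2.imread("pics/scene0.png")[160:240,300:375]
a=cv2.resize(a,None,fx=10,fy=10,interpolation=cv2.INTER_CUBIC);cv2.imwrite("pics/ca.png",a)
b=cv2.resize(b,None,fx=7,fy=7,interpolation=cv2.INTER_CUBIC);cv2.imwrite("pics/cb.png",b)
E
```

```text
(no output)
```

View pics/ca.png

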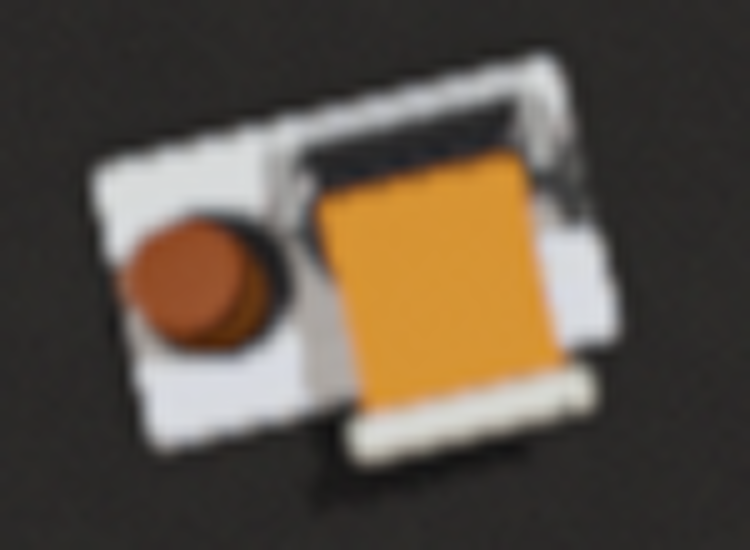

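View pics/cb.png

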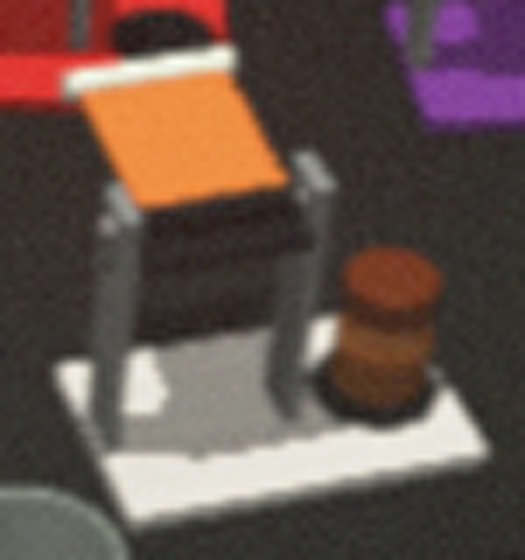

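The brown-jar stand on the white base is confirmed in both views: its orange flag lies on the near side, with the bar at the bottom of the top crop. Next I'll fit the stand pose and flag angle.

```bash
cat > h.py <<'E'
import numpy as np
from scipy.optimize import least_squares
from rig import camera_params
C={n:camera_params(n) for n in("scene","top")}
def proj(n,P):
    c=C[n];T=np.linalg.inv(c["pose"]);f=192/np.tan(np.radians(c["vertical_fov"])/2)
    q=np.atleast_2d(P)@T[:3,:3].T+T[:3,3]
    return np.c_[c["cx"]+f*q[:,0]/q[:,2],c["cy"]+f*q[:,1]/q[:,2]]
def world(p,L):
    c,s=np.cos(p[2]),np.sin(p[2]);L=np.array(L,float)
    return np.c_[p[0]+c*L[:,0]-s*L[:,1],p[1]+s*L[:,0]+c*L[:,1],L[:,2]]
def bar(th,y): return [-78*np.cos(th),y,120+78*np.sin(th)]
E
python3 - <<'E'
from h import *
t=lambda x,y:((x+.5)/10-.5+150,(y+.5)/10-.5+155)
s=lambda x,y:((x+.5)/7-.5+300,(y+.5)/7-.5+160)
top=[t(95,165),t(555,55),t(620,335),t(150,450)]; topb=[t(357,443),t(590,387)]
sc=[s(55,365),s(130,525),s(490,455)]; scb=[s(68,84),s(235,58)]
Lt=[[45,75,10],[45,-75,10],[-45,-75,10],[-45,75,10]]
Ls=[[-45,-75,10],[45,-75,10],[45,75,10]]
def f(p):
    b=[bar(p[3],-33+35),bar(p[3],-33-35)]
    a=proj("top",world(p,Lt+b))-np.array(top+topb)
    c=proj("scene",world(p,Ls+b[::-1]))-np.array(sc+scb)
    return np.r_[a.ravel(),c.ravel()]
r=least_squares(f,[500,150,0,.15],loss="soft_l1");p=r.x
print(p,np.round(f(p).reshape(-1,2),1).tolist())
print("pivot",world(p,[[0,-33,120]]),"edge",world(p,[bar(p[3],-33)]),"jar",world(p,[[0,45,10]]))
print(proj("top",world(p,[[0,45,65]])),t(187,280))
for n in("scene","top"): print(n)
E
```

```text
[ 578.8000881   242.43809296  -56.29924651 -106.69439233] [[-0.3, 0.3], [-0.3, 0.5], [-0.5, -0.4], [0.1, -0.9], [-0.8, -0.4], [-0.6, -0.4], [-0.1, -0.0], [-0.3, -1.1], [-0.4, -0.4], [-0.7, 0.1], [-0.6, 0.1]]
pivot [[586.94591239 210.4592633  120.        ]] edge [[511.90096798 191.34340017 129.3188033 ]] jar [[567.6921459  286.04558796  10.        ]]
[[168.10017875 179.93291975]] (168.25, 182.55)
scene
top
```

```bash
cat >> h.py <<'E'
from scipy.spatial.transform import Rotation as R
P0=np.array([578.8,242.4,0.2494])
def Rt(phi):  # tool x = d (forward-down by phi), y along pivot
    c,s=np.cos(P0[2]),np.sin(P0[2]); X=np.array([c,s,0]);Y=np.array([-s,c,0]);Z=np.array([0,0,1.])
    d=np.cos(phi)*X-np.sin(phi)*Z
    y=SG*Y; return R.from_matrix(np.c_[d,y,np.cross(d,y)])
SG=1
def L2W(x,z,y=-33): return world(P0,[[x,y,z]])[0]
def rows(targets,s):
    p=s["eef_pos"];Q=R.from_euler("xyz",s["tcp_rot"])
    for t,q in targets:
        print(np.round(Q.inv().apply(np.array(t)-p),1).tolist(),np.round(np.degrees((Q.inv()*q).as_rotvec()),1).tolist())
def local(s):
    c,sn=np.cos(P0[2]),np.sin(P0[2]);d=s["eef_pos"]-[P0[0],P0[1],0]
    return np.round([c*d[0]+sn*d[1],-sn*d[0]+c*d[1],d[2]],1)
E
python3 - <<'E'
from h import *; import h
from rig import r
s=r.sense();print(R.from_euler("xyz",s["tcp_rot"]).as_matrix().round(3))
f=np.radians(50);n=np.array([np.sin(f),np.cos(f)])
for sg in(1,-1):
    h.SG=sg
    rows([([250,560,320],R.from_euler("xyz",s["tcp_rot"])),(L2W(-190,300),Rt(np.pi/2)),(L2W(-190,260),Rt(f)),(L2W(-120,140),Rt(f))],s)
    print(L2W(-190,300))
E
```

```text
[[-0.     0.283  0.959]
 [-0.001  0.959 -0.283]
 [-1.    -0.001 -0.   ]]
[-123.7, -16.8, 81.4] [0.0, 0.0, 0.0]
[-103.2, -353.8, 340.1] [-30.7, -0.0, 0.1]
[-63.2, -353.8, 340.1] [-29.4, -39.0, 10.8]
[56.7, -317.9, 400.3] [-29.4, -39.0, 10.8]
[402.82361368 163.52470945 300.        ]
[-123.7, -16.8, 81.4] [0.0, 0.0, 0.0]
[-103.2, -353.8, 340.1] [149.3, 0.1, 0.0]
[-63.2, -353.8, 340.1] [141.4, 14.2, 51.5]
[56.7, -317.9, 400.3] [141.4, 14.2, 51.5]
[402.82361368 163.52470945 300.        ]
```

Request:
{"fn": "drive_tool", "kwargs": {
  "rows": [-50, 0, 0, 0, 0, 0, 0, -100, -10, 10, 0, 0, 0, 0, -103, -50, 50, -4, 0, 0, 0, -103, -95, 90, -8, 0, 0, 0, -103, -140, 135, -12, 0, 0, 0, -103, -185, 178, -16, 0, 0, 0, -103, -230, 222, -20, 0, 0, 0, -103, -275, 265, -24, 0, 0, 0, -103, -320, 307, -28, 0, 0, 0, -103, -354, 340, -30.7, 0, 0, 0],
  "newtons": 20
}}

```text
clock: 1.35
eef_pos: [403.1, 161.1, 299.8]
tcp_rot: [-1.944, 1.569, -1.694]
contact_force: [0.3, 0.6, -0.4]
opening: 0.003
```

```bash
python3 - <<'E'
from h import *
from rig import r
s=r.sense();print(s["clock"],s["eef_pos"],local(s),s["opening"],s["contact_force"])
f=np.radians(50)
rows([(L2W(-190,300),Rt(f)),(L2W(-160,180),Rt(f)),(L2W(-130,135),Rt(f)),(L2W(-110,100),Rt(f))],s)
E
```

```text
1.35 [403.11911182 161.13841811 299.76479612] [-190.3  -35.4  299.8] 0.0032502616880433375 [ 0.34060096  0.60670494 -0.41904772]
[-0.2, 2.4, 0.3] [0.1, -40.0, 0.1]
[119.7, 2.5, 30.4] [0.1, -40.0, 0.1]
[164.7, 2.6, 60.4] [0.1, -40.0, 0.1]
[199.7, 2.6, 80.4] [0.1, -40.0, 0.1]
```

Request:
{"fn": "drive_tool", "kwargs": {
  "rows": [0, 2, 0, 0, -8, 0, 0, 0, 2, 0, 0, -16, 0, 0, 0, 2, 0, 0, -24, 0, 0, 10, 2, 3, 0, -32, 0, 0, 40, 2, 10, 0, -40, 0, 0, 80, 2.5, 20, 0, -40, 0, 0, 110, 2.5, 28, 0, -40, 0, 0, 140, 2.5, 40, 0, -40, 0, 0, 160, 2.5, 55, 0, -40, 0, 0, 160, 2.5, 55, 0, -40, 0, 0]
}}

```text
clock: 2.6
eef_pos: [454.9, 175.3, 152.4]
tcp_rot: [-0.0, 0.896, 0.251]
contact_force: [0.9, 0.5, -0.7]
opening: 0.004
```

```bash
cat > look.py <<'E'
import sys,cv2,numpy as np
from h import *
from rig import r,grab_frame
k=sys.argv[1]
a=grab_frame("top")[120:220,140:240,::-1];b=grab_frame("scene")[120:240,270:390,::-1]
im=np.hstack([cv2.resize(a,(400,400),interpolation=cv2.INTER_CUBIC),cv2.resize(b,(400,400),interpolation=cv2.INTER_CUBIC)])
cv2.imwrite(f"pics/{k}.png",im)
s=r.sense();print(s["clock"],local(s),s["contact_force"].round(1),s["qpos"].round(2))
E
python3 look.py l1
```

```text
2.7 [-136.8  -34.5  153.9] [-0.7  0.4  0.7] [ 0.47 -0.04  2.47 -1.3   0.14 -0.11]
```

View pics/l1.png

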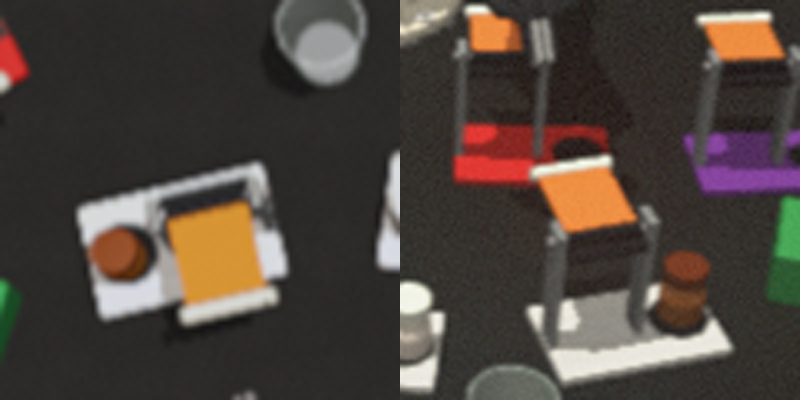

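q4 has reached its limit (-1.3) with q5 almost straight. I'll steepen the tool to about 62° for margin.

```bash
python3 - <<'E'
from h import *
from rig import r
s=r.sense()
f=np.radians(62)
rows([(L2W(-140,150),Rt(f)),(L2W(-115,103),Rt(f)),(L2W(-96,106),Rt(f))],s)
E
```

```text
[1.0, 1.5, -5.0] [0.4, 10.9, -0.0]
[53.3, 1.5, -15.0] [0.4, 10.9, -0.0]
[62.9, 1.4, 1.7] [0.4, 10.9, -0.0]
```

Request:
{"fn": "drive_tool", "kwargs": {
  "rows": [1, 1.5, -5, 0.2, 5, 0, 0, 1, 1.5, -5, 0.4, 10.9, 0, 0, 25, 1.5, -10, 0.4, 10.9, 0, 0, 53, 1.5, -15, 0.4, 10.9, 0, 0, 53, 1.5, -15, 0.4, 10.9, 0, 0]
}}

```text
clock: 3.32
eef_pos: [475.3, 181.8, 102.6]
tcp_rot: [-0.004, 1.084, 0.248]
contact_force: [-0.8, -0.8, 0.2]
opening: -0.004
```

```bash
python3 look.py l2; python3 - <<'E'
from h import *
from rig import r
s=r.sense();print(s["tcp_rot"])
E
```

```text
3.425 [-116.1  -33.4  103.7] [-1.  -0.4 -0.9] [ 0.42  0.12  2.34 -0.4   0.21 -1.03]
[-0.00354192  1.08253669  0.24764674]
```

View pics/l2.png

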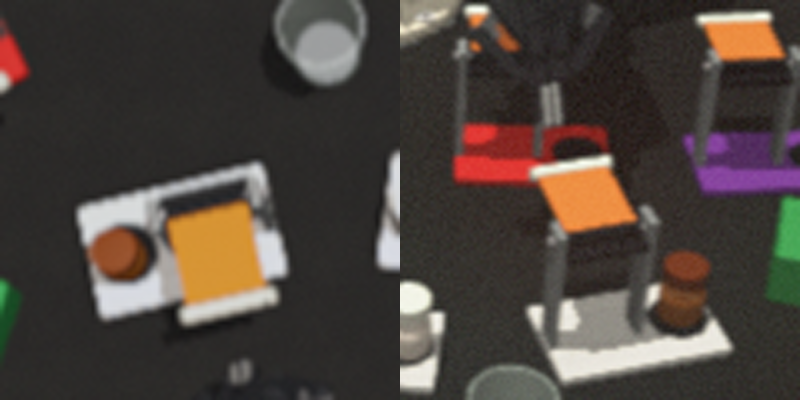

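The tip is short of the bar and centred on it. Before lifting, I'll check the clearance of the gripper body to the red stand in the full views.

```bash
python3 - <<'E'
from rig import grab_frame
import cv2,numpy as np
a=grab_frame("top")[150:320,130:290,::-1];b=grab_frame("scene")[80:250,240:400,::-1]
cv2.imwrite("pics/l3.png",np.hstack([cv2.resize(x,(400,425),interpolation=cv2.INTER_CUBIC) for x in(a,b)]))
from h import *
from rig import r
s=r.sense()
T=[]
for th,f,pen in [(.12,62,-3),(.12,62,0),(.25,62,0),(.4,62,0),(.55,64,0),(.7,67,0),(.85,70,0),(1.0,73,0),(1.2,80,0),(1.4,85,0),(1.57,90,0)]:
    f=np.radians(f);n=np.array([np.sin(f),np.cos(f)]);d=np.array([n[1],-n[0]])
    t=np.array([-78*np.cos(th),120+78*np.sin(th)])-(17-pen)*n+12*d
    print(th,t.round(1));T.append((L2W(*t),Rt(f)))
rows(T,s)
E
```

```text
0.12 [-89.5 109.4]
0.12 [-86.8 110.8]
0.25 [-85.  120.7]
0.4 [-81.2 131.8]
0.55 [-76.5 142.5]
0.7 [-70.6 152.6]
0.85 [-63.3 161.5]
1.0 [-54.9 169.2]
1.2 [-42.9 177.9]
1.4 [-29.1 183.4]
1.57 [-17.1 186. ]
[8.0, 0.1, 25.5] [0.1, 0.1, 0.0]
[8.0, 0.1, 28.5] [0.1, 0.1, 0.0]
[0.1, 0.1, 34.9] [0.1, 0.1, 0.0]
[-7.9, 0.1, 43.4] [0.1, 0.1, 0.0]
[-15.2, 0.1, 52.6] [0.1, 2.1, 0.0]
[-21.3, 0.1, 62.5] [0.1, 5.1, 0.0]
[-25.7, 0.1, 73.1] [0.1, 8.1, 0.0]
[-28.5, 0.1, 84.2] [0.1, 11.1, 0.0]
[-30.6, 0.0, 98.9] [0.1, 18.1, 0.0]
[-29.0, 0.0, 113.6] [0.1, 23.1, 0.0]
[-25.6, 0.0, 125.5] [0.1, 28.1, 0.0]
```

View pics/l3.png

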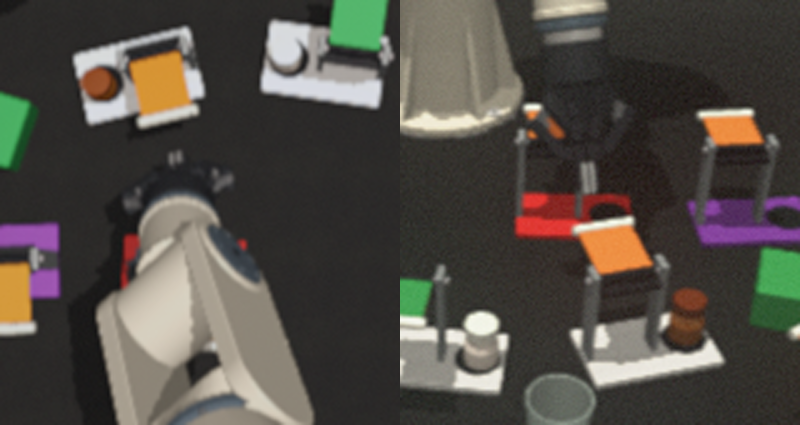

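Request:
{"fn": "drive_tool", "kwargs": {
  "rows": [8, 0, 12, 0, 0, 0, 0, 8, 0, 24, 0, 0, 0, 0, 8, 0, 28, 0, 0, 0, 0, 4, 0, 32, 0, 0, 0, 0, 0, 0, 35, 0, 0, 0, 0, -4, 0, 39, 0, 0, 0, 0, -8, 0, 43, 0, 0, 0, 0, -8, 0, 43, 0, 0, 0, 0]
}}

```text
clock: 4.53
eef_pos: [508.4, 190.3, 132.3]
tcp_rot: [-0.001, 1.08, 0.249]
contact_force: [0.3, -0.3, -0.3]
opening: -0.002
```

```bash
python3 look.py l4
```

```text
4.625 [-81.7 -33.1 131.7] [-0.   0.7  0.1] [ 0.41  0.11  2.26 -0.25  0.3  -1.19]
```

View pics/l4.png

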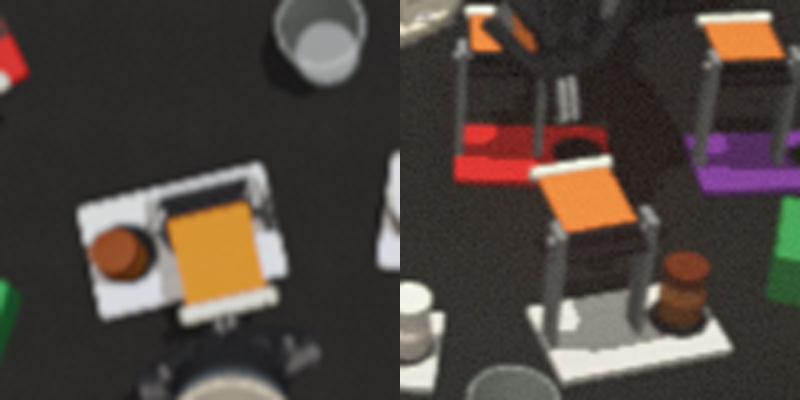

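```bash
python3 - <<'E'
from h import *
from rig import r
s=r.sense();e=s["eef_pos"]
B=L2W(*[-78*np.cos(.12),120+78*np.sin(.12)])
for n,o,k in(("top",(140,120),4),("scene",(270,120),400/120)):
    print(n,((proj(n,[e,B])-o+.5)*k+(0 if n=="top" else np.array([400,0]))).round(0))
E
python3 - <<'E'
import cv2,numpy as np
a=cv2.imread("pics/l4.png")
cv2.imwrite("pics/l4c.png",np.hstack([cv2.resize(a[250:350,150:250],(400,400)),cv2.resize(a[50:200,500:650],(400,400))]))
E
```

```text
top [[228. 310.]
 [227. 305.]]
scene [[569. 163.]
 [570. 168.]]
```

View pics/l4c.png

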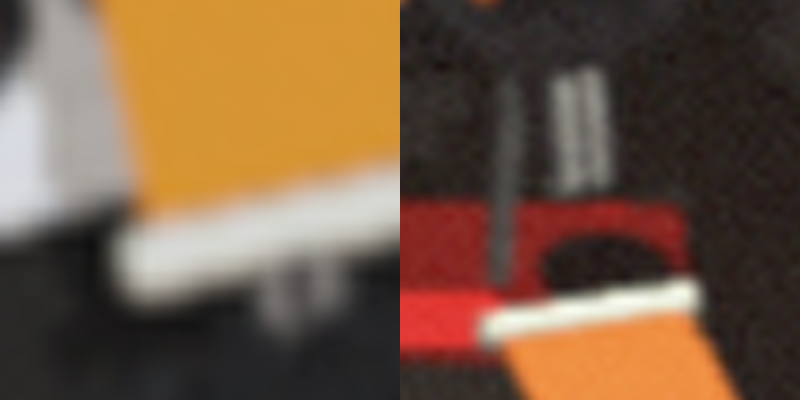

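```bash
python3 - <<'E'
from h import *
def tri(tp,sp):
    f=lambda X:np.r_[(proj("top",X)-tp).ravel(),(proj("scene",X)-sp).ravel()]
    r=least_squares(f,[500,190,130]);return r.x,r.fun
A=lambda x,y:np.array([x/4+139.5,y/4+119.5])
B=lambda x,y:np.array([(x-400)*.3+269.5,y*.3+119.5])
class S(dict):pass
for tp,sp,l in((A(241,364),B(553,123),[-116.1,-33.4,103.7]),(A(227,331),B(567,121),[-81.7,-33.1,131.7])):
    X,res=tri(tp,sp); print(X.round(1),res.round(1),"local",local({"eef_pos":X}),"tcp",l)
for l in([-116.1,103.7],[-81.7,131.7]): print(proj("top",L2W(*l)),proj("scene",L2W(*l)))
E
python3 - <<'E'
import cv2,numpy as np
a=cv2.imread("pics/l2.png")
cv2.imwrite("pics/l2c.png",np.hstack([cv2.resize(a[300:400,190:290],(400,400)),cv2.resize(a[50:200,500:650],(400,400))]))
E
```

```text
[467.2 179.  143.3] [-0.2 -0.  -0.2  0. ] local [-123.8  -33.9  143.3] tcp [-116.1, -33.4, 103.7]
[488.9 187.7 160.7] [-0.2 -0.  -0.2  0. ] local [-100.6  -30.8  160.7] tcp [-81.7, -33.1, 131.7]
[[200.03139525 209.41687329]] [[315.35848014 169.09354875]]
[[196.46154687 196.96915485]] [[320.15969102 168.2569404 ]]
```

View pics/l2c.png

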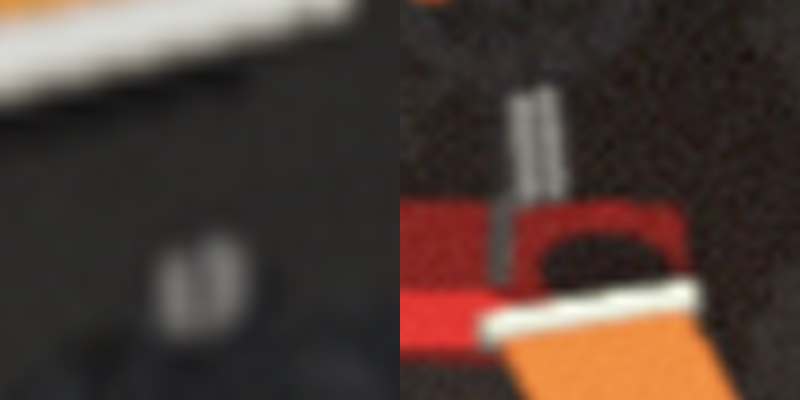

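```bash
python3 - <<'E'
from h import *
e=np.array([176.6,599,196.3]);y=np.array([.283,.959,0])
for k in(0,13,25,36,50):
    print(k,proj("scene",[e+[0,0,k]-42*y,e+[0,0,k],e+[0,0,k]+42*y]).round(0).tolist())
import cv2
a=cv2.imread("pics/scene0.png")[20:110,400:500];cv2.imwrite("pics/g0.png",cv2.resize(a,None,fx=6,fy=6,interpolation=cv2.INTER_CUBIC))
E
```

```text
0 [[425.0, 90.0], [438.0, 91.0], [452.0, 93.0]]
13 [[426.0, 86.0], [439.0, 88.0], [453.0, 89.0]]
25 [[426.0, 83.0], [440.0, 84.0], [454.0, 86.0]]
36 [[427.0, 80.0], [441.0, 81.0], [455.0, 83.0]]
50 [[428.0, 76.0], [442.0, 77.0], [456.0, 79.0]]
```

View pics/g0.png

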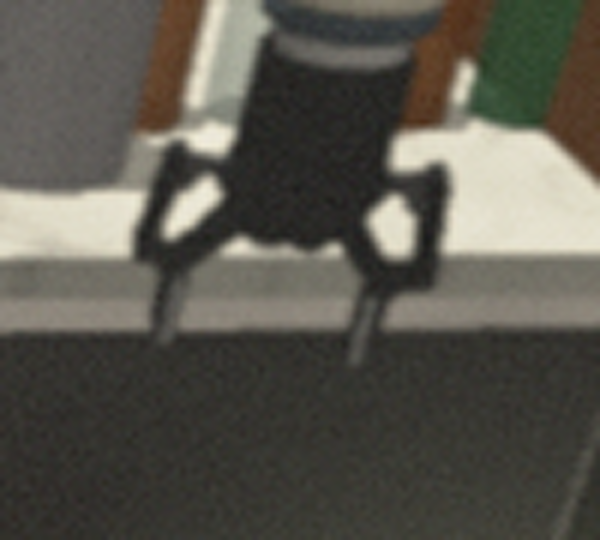

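Contact never happened. In both views the visible pads end about 35 mm behind the reported TCP: triangulated in two poses, and the first picture (13 + 35 mm with the gripper open) agrees. I'll treat the true tip as TCP − 35 mm along the tool, then back off and redo the approach.

```bash
cat >> h.py <<'E'
OFF=35
def W(x,z,f,y=-33):  # true tip local -> TCP world
    return L2W(x+OFF*np.cos(f),z-OFF*np.sin(f),y)
def push(th,fd,pen=0,s=12):
    f=np.radians(fd);n=np.array([np.sin(f),np.cos(f)]);d=np.array([n[1],-n[0]])
    t=np.array([-78*np.cos(th),120+78*np.sin(th)])-(17-pen)*n+s*d
    return (W(t[0],t[1],f),Rt(f))
E
python3 - <<'E'
from h import *
from rig import r
s=r.sense();f=np.radians(62)
rows([(W(-125,150,f),Rt(f)),(W(-117,103,f),Rt(f)),push(.12,62,-4)],s)
E
```

```text
[-1.6, 0.2, -29.7] [0.1, 0.1, 0.0]
[43.7, 0.2, -44.7] [0.1, 0.1, 0.0]
[51.0, 0.2, -18.4] [0.1, 0.1, 0.0]
```

Request:
{"fn": "drive_tool", "kwargs": {
  "rows": [-1, 0, -15, 0, 0, 0, 0, -1, 0, -30, 0, 0, 0, 0, 15, 0, -36, 0, 0, 0, 0, 30, 0, -41, 0, 0, 0, 0, 43, 0, -45, 0, 0, 0, 0, 47, 0, -35, 0, 0, 0, 0, 49, 0, -25, 0, 0, 0, 0, 49, 0, -25, 0, 0, 0, 0]
}}

```text
clock: 5.62
eef_pos: [508.3, 190.2, 76.3]
tcp_rot: [-0.001, 1.082, 0.249]
contact_force: [-1.1, 0.6, 0.1]
opening: 0.004
```

```bash
python3 look.py l5; python3 - <<'E'
from h import *
from rig import r
s=r.sense();
rows([push(.12,62,-4),push(.12,62),push(.3,62),push(.45,62),push(.6,65),push(.75,68),push(.9,71)],s)
E
```

```text
5.725 [-81.9 -33.3  76. ] [-0.7  0.2  0.2] [ 0.41  0.23  2.3  -0.52  0.15 -0.92]
[2.0, 0.3, 8.0] [0.1, -0.0, 0.0]
[2.0, 0.3, 12.0] [0.1, -0.0, 0.0]
[-8.7, 0.3, 21.0] [0.1, -0.0, 0.0]
[-16.3, 0.3, 29.9] [0.1, -0.0, 0.0]
[-23.4, 0.3, 37.4] [0.1, 3.0, 0.0]
[-29.1, 0.3, 45.7] [0.1, 6.0, 0.0]
[-33.3, 0.3, 54.7] [0.1, 9.0, 0.0]
```

View pics/l5.png

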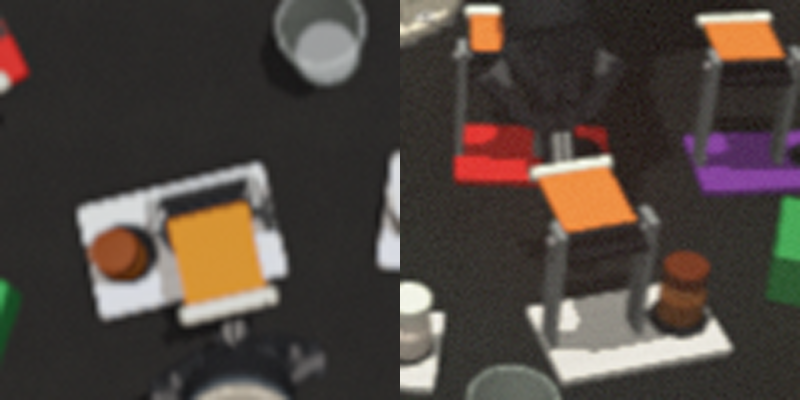

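The tips now pass behind and below the bar in the scene view (560,160). Next I'll hook under it and lift slowly.

Request:
{"fn": "drive_tool", "kwargs": {
  "rows": [2, 0, 4, 0, 0, 0, 0, 2, 0, 8, 0, 0, 0, 0, 2, 0, 12, 0, 0, 0, 0, -2, 0, 15, 0, 0, 0, 0, -5, 0, 18, 0, 0, 0, 0, -9, 0, 21, 0, 0, 0, 0, -13, 0, 25, 0, 0, 0, 0, -16, 0, 30, 0, 0, 0, 0, -16, 0, 30, 0, 0, 0, 0]
}}

```text
clock: 6.85
eef_pos: [526.3, 194.7, 104.6]
tcp_rot: [-0.002, 1.082, 0.249]
contact_force: [-2.2, 0.1, -0.6]
opening: -0.0
```

```bash
python3 look.py l6; python3 - <<'E'
from h import *
from rig import r
s=r.sense();
rows([push(.45,62),push(.6,65),push(.75,68),push(.9,71),push(1.05,75),push(1.2,80),push(1.4,85),push(1.57,90)],s)
E
```

```text
6.95 [-62.6 -33.2 104.5] [-1.4  0.1 -0.7] [ 0.4   0.19  2.24 -0.31  0.23 -1.14]
[-0.3, 0.2, -0.5] [0.1, 0.0, 0.0]
[-7.4, 0.2, 6.9] [0.1, 3.0, 0.0]
[-13.1, 0.2, 15.3] [0.1, 6.0, 0.0]
[-17.3, 0.2, 24.3] [0.1, 9.0, 0.0]
[-20.3, 0.2, 32.9] [0.1, 13.0, 0.0]
[-22.3, 0.2, 41.0] [0.1, 18.0, 0.0]
[-21.8, 0.2, 52.9] [0.1, 23.0, 0.0]
[-19.7, 0.2, 62.0] [0.1, 28.0, 0.0]
```

View pics/l6.png

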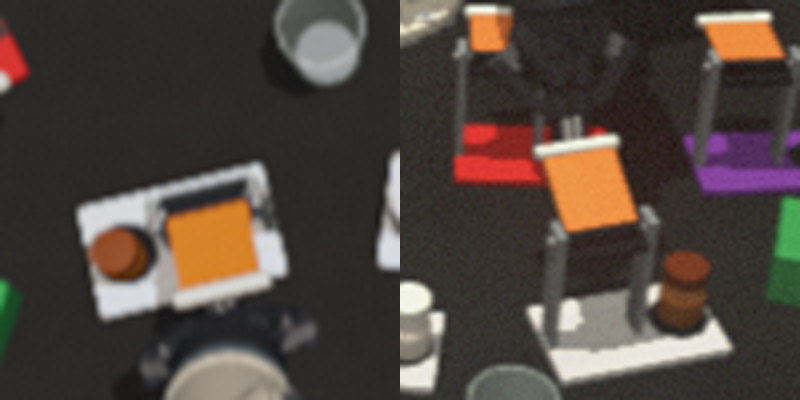

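The flag is rising: the bar moved up to (577,147) in the scene view, with about 2 N of contact. Continue.

Request:
{"fn": "drive_tool", "kwargs": {
  "rows": [-4, 0, 3, 0, 1.5, 0, 0, -7, 0, 7, 0, 3, 0, 0, -10, 0, 11, 0, 4.5, 0, 0, -13, 0, 15, 0, 6, 0, 0, -15, 0, 20, 0, 7.5, 0, 0, -17, 0, 24, 0, 9, 0, 0, -19, 0, 28, 0, 11, 0, 0, -20, 0, 33, 0, 13, 0, 0, -20, 0, 33, 0, 13, 0, 0]
}}

```text
clock: 8.07
eef_pos: [546.9, 200.0, 138.1]
tcp_rot: [-0.002, 1.307, 0.248]
contact_force: [0.6, -0.1, 0.8]
opening: 0.0
```

```bash
python3 look.py l7; python3 - <<'E'
from h import *
from rig import r
s=r.sense();
rows([push(1.05,75),push(1.2,80),push(1.4,85),push(1.57,90,0,6),push(1.7,90,0,4),push(1.85,90,0,2),push(2.0,90,0,0)],s)
E
```

```text
8.175 [-42.9 -33.2 137.3] [-0.2 -0.3  0.5] [ 0.37  0.22  2.   -0.05  0.66 -1.42]
[-0.6, 0.2, -0.0] [0.1, 0.1, 0.0]
[-4.4, 0.2, 7.4] [0.1, 5.1, 0.0]
[-6.5, 0.2, 19.1] [0.1, 10.1, 0.0]
[-12.3, 0.2, 30.1] [0.0, 15.1, 0.0]
[-11.0, 0.2, 40.2] [0.0, 15.1, 0.0]
[-7.6, 0.2, 51.1] [0.0, 15.1, 0.0]
[-2.8, 0.2, 61.2] [0.0, 15.1, 0.0]
```

View pics/l7.png

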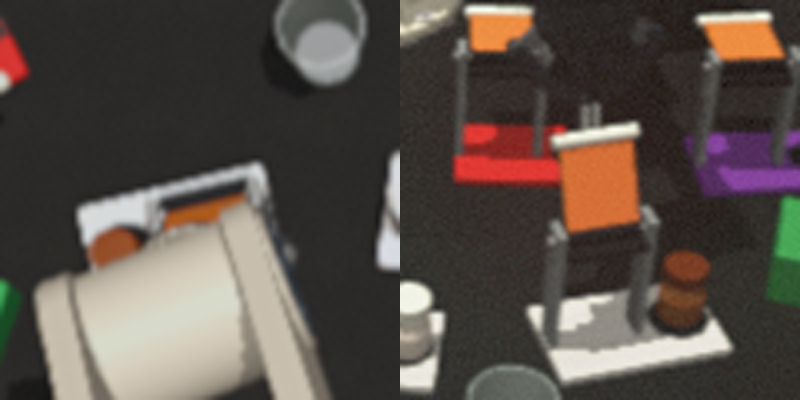

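Request:
{"fn": "drive_tool", "kwargs": {
  "rows": [-3, 0, 4, 0, 2.5, 0, 0, -4.5, 0, 8, 0, 5, 0, 0, -6, 0, 14, 0, 7.5, 0, 0, -8, 0, 20, 0, 10, 0, 0, -10, 0, 26, 0, 13, 0, 0, -12, 0, 32, 0, 15, 0, 0, -11, 0, 38, 0, 15, 0, 0, -10, 0, 44, 0, 15, 0, 0, -8, 0, 51, 0, 15, 0, 0, -8, 0, 51, 0, 15, 0, 0]
}}

```text
clock: 9.43
eef_pos: [591.6, 211.4, 158.3]
tcp_rot: [-0.411, 1.569, -0.161]
contact_force: [0.0, 0.1, -0.4]
opening: 0.002
```

```bash
python3 look.py l8; python3 - <<'E'
from h import *
from rig import r
s=r.sense();
for th in (1.85,2.0,2.2,2.4,2.6,2.8,3.0,3.14):
    x=-61*np.cos(th)-2*np.sin(th)-11; z=120+61*np.sin(th)-2*np.cos(th)
    print(th,round(x,1),round(z,1),end=' ');rows([(W(x,z,np.pi/2),Rt(np.pi/2))],s)
E
```

```text
9.525 [  4.3 -33.2 158.3] [ 0.5  0.1 -0.4] [ 0.34  0.39  1.66 -0.    1.08 -1.48]
1.85 3.9 179.2 [14.1, 0.2, -0.5] [0.0, 0.1, 0.0]
2.0 12.6 176.3 [17.0, 0.2, 8.2] [0.0, 0.1, 0.0]
2.2 23.3 170.5 [22.8, 0.2, 18.9] [0.0, 0.1, 0.0]
2.4 32.6 162.7 [30.7, 0.2, 28.3] [0.0, 0.1, 0.0]
2.6 40.2 153.2 [40.2, 0.2, 35.9] [0.0, 0.1, 0.0]
2.8 45.8 142.3 [51.1, 0.2, 41.4] [0.0, 0.1, 0.0]
3.0 49.1 130.6 [62.8, 0.2, 44.7] [0.0, 0.1, 0.0]
3.14 50.0 122.1 [71.3, 0.2, 45.6] [0.0, 0.1, 0.0]
```

View pics/l8.png

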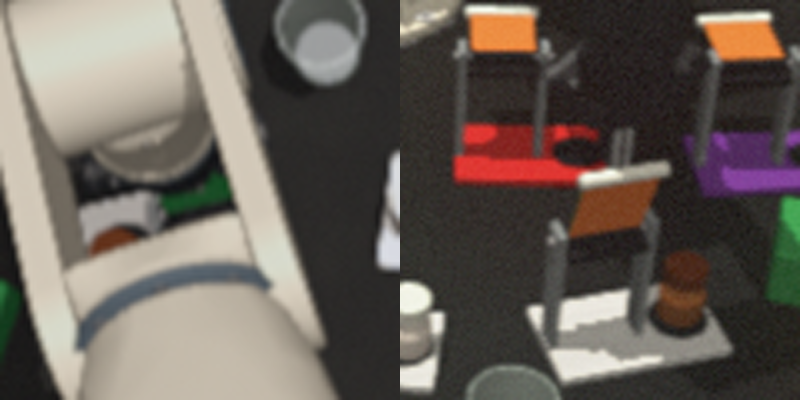

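The flag is past upright and its green face shows in the top view at (200,190). Now the tips go down inside the bar and push the plate along the arc.

Request:
{"fn": "drive_tool", "kwargs": {
  "rows": [8, 0, 0, 0, 0, 0, 0, 14, 0, 1, 0, 0, 0, 0, 17, 0, 8, 0, 0, 0, 0, 20, 0, 14, 0, 0, 0, 0, 23, 0, 19, 0, 0, 0, 0, 27, 0, 24, 0, 0, 0, 0, 31, 0, 28, 0, 0, 0, 0, 35, 0, 32, 0, 0, 0, 0, 40, 0, 36, 0, 0, 0, 0, 40, 0, 36, 0, 0, 0, 0]
}}

```text
clock: 10.78
eef_pos: [626.2, 220.1, 117.8]
tcp_rot: [-0.789, 1.569, -0.539]
contact_force: [0.2, 0.1, -0.2]
opening: -0.001
```

```bash
python3 look.py l9; python3 - <<'E'
from h import *
from rig import r
s=r.sense();
for th in (2.6,2.8,3.0,3.14):
    x=-61*np.cos(th)-2*np.sin(th)-11; z=120+61*np.sin(th)-2*np.cos(th)
    print(th,round(x,1),round(z,1),end=' ');rows([(W(x,z,np.pi/2),Rt(np.pi/2))],s)
E
```

```text
10.875 [ 40.3 -33.3 118.2] [-0.1  0.3 -0.3] [ 0.34  0.49  1.61 -0.    1.04 -1.48]
2.6 40.2 153.2 [0.1, 0.3, -0.1] [0.0, 0.1, 0.1]
2.8 45.8 142.3 [10.9, 0.3, 5.4] [0.0, 0.1, 0.1]
3.0 49.1 130.6 [22.7, 0.3, 8.7] [0.0, 0.1, 0.1]
3.14 50.0 122.1 [31.2, 0.3, 9.6] [0.0, 0.1, 0.1]
```

View pics/l9.png

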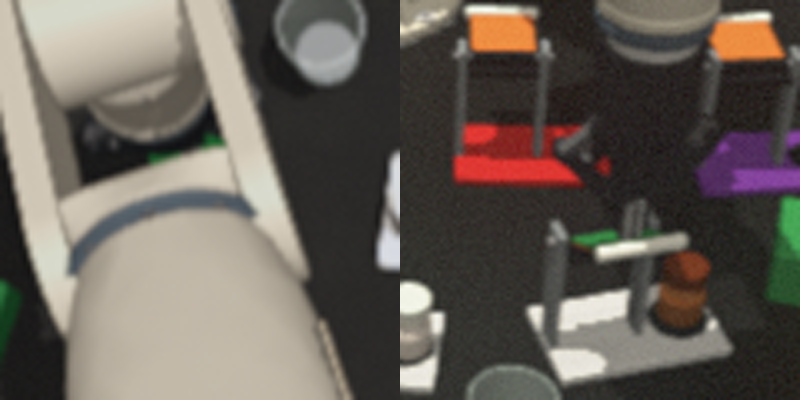

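Working well: the flag is most of the way over, and the bar is at (643,247) in the scene view. I'll press gently down to level.

Request:
{"fn": "drive_tool", "kwargs": {
  "rows": [5, 0, 3, 0, 0, 0, 0, 10, 0, 5, 0, 0, 0, 0, 14, 0, 7, 0, 0, 0, 0, 18, 0, 8, 0, 0, 0, 0, 22, 0, 9, 0, 0, 0, 0, 25, 0, 9.5, 0, 0, 0, 0, 28, 0, 9.5, 0, 0, 0, 0, 30, 0, 9.5, 0, 0, 0, 0, 30, 0, 9.5, 0, 0, 0, 0]
}}

```text
clock: 12.0
eef_pos: [635.2, 222.4, 88.1]
tcp_rot: [-0.785, 1.569, -0.535]
contact_force: [-0.2, 0.4, 0.1]
opening: -0.0
```

```bash
python3 look.py l10
```

```text
12.1 [ 49.8 -33.3  88.3] [0.6 1.  0.8] [ 0.34  0.53  1.61 -0.    1.   -1.49]
```

View pics/l10.png

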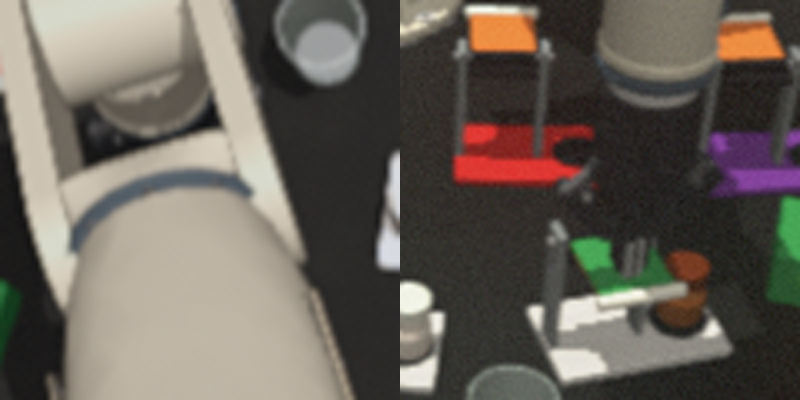

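Request:
{"fn": "drive_tool", "kwargs": {
  "rows": [1, 0, 0, 0, 0, 0, 0, 2, 0, 0, 0, 0, 0, 0, 3, 0, 0, 0, 0, 0, 0, 3, 0, 0, 0, 0, 0, 0]
}}

```text
clock: 12.6
eef_pos: [635.5, 222.5, 87.5]
tcp_rot: [-0.423, 1.569, -0.173]
contact_force: [-6.2, -2.2, 16.5]
opening: 0.002
```

The stop is reached, with about 17 N up on the tool. I'll back straight off.

Request:
{"fn": "drive_tool", "kwargs": {
  "rows": [-5, 0, 0, 0, 0, 0, 0, -30, 0, -5, 0, 0, 0, 0, -70, 0, -10, 0, 0, 0, 0, -115, 0, -15, 0, 0, 0, 0, -160, 0, -60, 0, 0, 0, 0, -190, 0, -110, 0, 0, 0, 0, -190, 0, -160, 0, 0, 0, 0, -190, 0, -210, 0, 0, 0, 0, -190, 0, -240, 0, 0, 0, 0, -190, 0, -240, 0, 0, 0, 0]
}}

```text
clock: 13.85
eef_pos: [401.0, 162.7, 277.4]
tcp_rot: [-0.294, 1.568, -0.044]
contact_force: [0.1, 1.0, -0.3]
opening: -0.007
```

```bash
python3 look.py l11; python3 - <<'E'
from rig import grab_frame
import cv2
for n in("scene","top"): cv2.imwrite(f"pics/{n}9.png",grab_frame(n)[:,:,::-1])
E
```

```text
13.95 [-189.8  -33.2  277.5] [-0.  -0.2  0.4] [ 0.38 -0.03  1.92 -0.    1.26 -1.44]
```

View pics/l11.png

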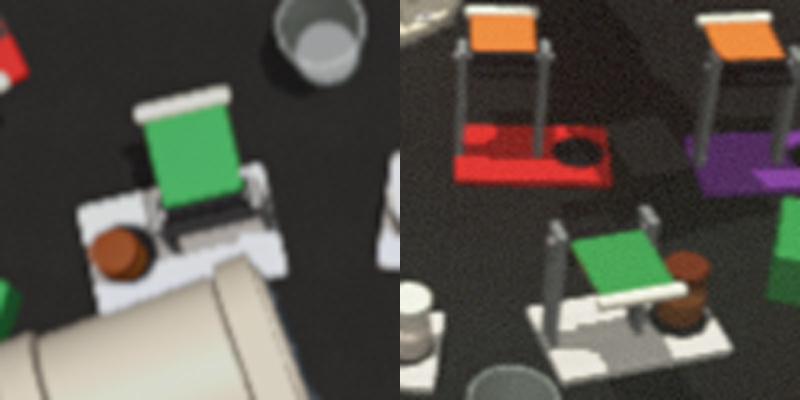

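View pics/scene9.png

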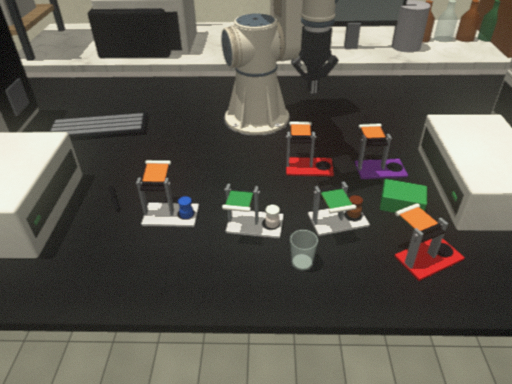

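View pics/top9.png

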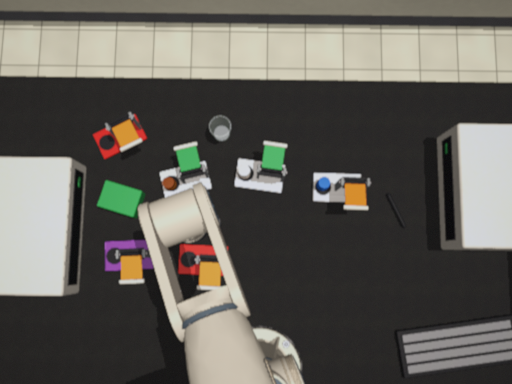

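The flag lies on the far side with its green face up, and everything else looks unmoved. I'll measure the angle.

```bash
python3 - <<'E'
from h import *
A=lambda x,y:np.array([x/4+139.5,y/4+119.5]);B=lambda x,y:np.array([(x-400)*.3+269.5,y*.3+119.5])
p=P0
f=lambda th:np.r_[(proj("top",world(p,[bar(th[0],2),bar(th[0],-68)]))-[A(138,113),A(228,95)]).ravel(),(proj("scene",world(p,[bar(th[0],-68),bar(th[0],2)]))-[B(600,300),B(685,290)]).ravel()]
q=least_squares(f,[3.0]);print(q.x,q.fun.round(1))
for t in(2.9,3.0,3.14):print(t,f([t]).round(1))
for n in("scene","top"):
    import cv2
    d=cv2.absdiff(cv2.imread(f"pics/{n}0.png"),cv2.imread(f"pics/{n}9.png")).max(2);d[d<40]=0
    cv2.imwrite(f"pics/d{n}.png",d)
E
```

```text
[3.10129534] [-0.5  0.4  0.  -0.4 -1.3  0.7 -0.5 -0.8]
2.9 [-1.1 -0.  -0.4 -1.  -1.  -4.5 -0.1 -6. ]
3.0 [-0.9  0.1 -0.2 -0.8 -1.1 -1.8 -0.2 -3.3]
3.14 [-0.3  0.6  0.1 -0.2 -1.4  1.6 -0.7  0.1]
```

View pics/dtop.png

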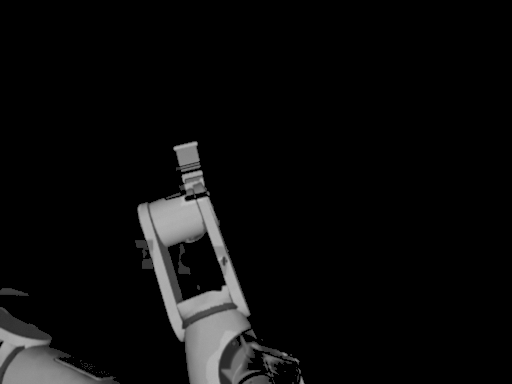

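View pics/dscene.png

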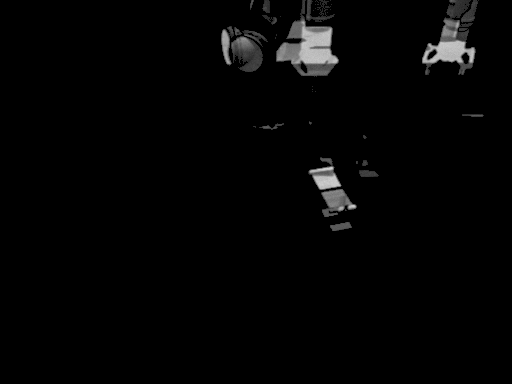

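```bash
python3 -c "
from rig import sign_off;print(sign_off())"
```

```text
the job is handed in; nothing more can be done
None
```

The orange flag on the amber (brown) jar's stand now lies flat on the far side with its green face up. I pushed it over with the shut fingertips and did not grip it. I backed the arm well clear and handed the job in at about 14 s.

**Last checks:**
- **Angle:** the flag measures about 3.10 rad in both views, level within measuring error. The tips had just pressed it onto its stop, with about 17 N of contact at that moment.
- **Other things:** before/after image differences show only the flag, the arm and their shadows changed. The jars, the other flags, beaker, box and marker show no change.

**What disagreed:**
- **TCP position:** the visible fingertips ended about 35 mm behind the reported TCP. My first lift therefore missed the bar without touching anything. I corrected for the 35 mm and the second lift worked.
- **Jar position:** the amber jar's lid appeared about 8 mm nearer the robot than its nominal place in the very first picture. I did not touch it.
- **Joint limit:** joint 4 reached its range limit (-1.3 rad) briefly during the approach, so I used a steeper tool angle from then on.

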